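Lock the hand mill's ring and hold its crank level over the spindle

TASK

A second-hand table mill is being put back together. First turn its lock ring until the lever lines up with the locked mark on the drum; then pick up the heavy crank by its balance point and hold it level with the hub's hole centred over the spindle, a few centimetres above it and touching nothing. Finish still holding it there, with the ring left locked, and leave the crockery around it alone.

Things in the scene. Friction and masses are not known exactly. Their poses are not given: they have to be found in the camera images.
- mill: Hand mill fixed to the table: dark wooden board 150 x 150 x 18 mm, upright drum 116 mm across, brown below, cream above, a steel lock ring (122 mm across, 112 to 126 mm above the table) around its lid and a square spindle in the middle. Origin: centre of the board's underside; z up; -x points from the drum to the locked mark.
- spindle_tip (a point): Top centre of the mill's square 12 mm steel spindle, 168 mm above the table, on the mill's upright axis (also the axis of the lock ring).
- locked_mark (a point): The locked mark: outer end, on the top, of a fixed steel tongue 8 mm wide that sticks straight out of the drum's side to 118 mm from the mill's axis, its top 106 mm above the table, lower than the lever.
- lock_ring (a joint): Angle of the lock ring about the mill's upright axis, rad, growing counter-clockwise seen from above. 0 = lever straight above the locked mark. Starts at -1.2 to -0.6, turns from -1.4 to 0.35 (it can pass the mark: no click or stop there) and stays where it is left by friction (0.2 N m, some 2.5 N at the post).
- ring_post (a point): Middle of the upright round steel post, 16 mm in diameter, on the lock ring's lever, 88 mm out from the mill's axis, 147 mm above the table; the post stands clear from 124 to 165 mm above the table. The lever below it is a bar 16 mm wide reaching 98 mm from the axis, 114 to 124 mm above the table. It turns with the ring.
- crank_balance (a point): Balance point of the loose crank (described at crank), in the middle of its arm's section, 25 mm above the table as it lies. x: along the arm from hub to knob; y across the arm; z up. The hub's axis lies 47.5 mm from this point towards -x, the knob's axis 122.5 mm towards +x.
- crank_hub (a point): Centre of the hub's hole at the hub's underside, 25 mm below and 47.5 mm to the -x side of the balance point in the crank's own frame, on the table at the start. Axes as for the balance point.
- crank: Loose crank, dark steel, about 0.7 kg, lying flat: round hub 48 mm across, 34 mm high, with a 16 mm hole; straight arm 16 mm wide, 14 mm high (18 to 32 mm above the table); at the far end an upright wooden knob 30 mm across, its top 84 mm above the table, over a steel foot. Origin 25 mm straight below the balance point; same axes.
- jug: Bystander: brown pottery jug with a handle, 84 mm across, 110 mm high, beyond the work. Origin under its centre.
- sugar_bowl: Bystander: white lidded sugar bowl, 108 mm across, 96 mm high, to the left. Origin under its centre.
- vase: Bystander: clear glass vase, 80 mm across, 125 mm high, to the right. Origin under its centre.

How it is judged:
On the way, in this order (a step that is already met when the one before it is completed fails the run):
1. the lock ring is turned to its locked mark while the crank still lies on the table (value of joint lock_ring between -0.1 and 0.1 rad and height (world z) of crank_balance below 0.035 m), for 0.2 s.
2. the crank is lifted clear of the table by its balance point, level (contact force between crank and the fingers above 1 N and x of the grasp point in the frame of crank_balance between -0.02 and 0.02 m and angle between crank_balance's own z axis and vertical below 0.1 rad and contact force between crank and mill below 0.2 N and height (world z) of crank_hub above 0.03 m), for 0.2 s.
At the end, for the whole second after the job is handed in: The fingers hold the crank within 20 mm of its balance point, still, level within 0.1 rad, not touching the mill, the hub's hole within 15 mm of the spindle's axis and its underside 12 to 80 mm above the spindle's tip; the lock ring is within 0.1 rad of its mark (value of joint lock_ring between -0.1 and 0.1 rad and contact force between crank and the fingers above 1 N and x of the grasp point in the frame of crank_balance between -0.02 and 0.02 m and angle between crank_balance's own z axis and vertical below 0.1 rad and contact force between crank and mill below 0.2 N and horizontal distance between crank_hub and spindle_tip below 0.015 m and z of crank_hub in the frame of spindle_tip between 0.012 and 0.08 m and linear speed of crank below 0.02 m/s); the arm keeps its last pose, push and grip.
It fails at once if a bystander (jug, sugar bowl or vase) is moved by more than 25 mm (distance of any of jug, sugar_bowl, vase from where it was at the start of the episode above 0.025 m).
It also fails if it takes over 59 s, if anything falls off the work surface, if the arm or the gripper's body presses on something with over 40 N, if the wrist force passes 120 N, or if a joint passes its speed limit or range.

ROBOT

A 6-joint arm with a two-finger parallel gripper is mounted at the origin on the work surface. World frame = base frame: x ahead of the robot, y to its left, z up, the work surface at z = 0. Lengths are in m, angles in rad, forces in N, time in s.
With the tool pointing down it reaches from about 0.275 to 0.75 m from the base axis. Payload 10.2 kg.
Tool frame: the origin (TCP) lies at the very end of the fingers, on their centre line; the grasp point (between the pads) lies 19 mm behind it (bot.hold_point_z is the distance from the TCP to the grasp point, in m); z points along the fingers, y is the direction in which the jaws open and shut (so a half turn about z gives the same grasp; the last joint's range is limited). The gripper opens to 88 mm and grips with 3 to 60 N. Pads are 18 mm wide; open, the fingers measure 123 mm over their backs; the gripper's body (75 mm by 187 mm) begins 45 mm behind the grasp point.
Start: joints at [-1.572, 0.313, 1.498, -0, 1.331, -0.223], TCP at [0.115, -0.512, 0.239] pointing down, gripper open.
Joint ranges: [-2.94, 2.94], [-0.97, 2.17], [0.19, 2.56], [-1.23, 4.37], [0.02, 3.11], [-2.88, 2.88]. Speed limits (rad/s): [2.39, 2.39, 3.01, 3.14, 3.14, 3.14].

INTERFACE

Orientations are given as a rotation vector (axis times angle).
In Python, from plant import bot, eyes, order gives the robot as it stands.
- The arm moves only by the shell command python3 -m creep 'ROWS' [OPENING] [FORCE]. ROWS is JSON, one flat list of numbers, 4 for each row, row after row: the shift along the tool's x, y, z in mm, then the turn about the tool's z in rad. A call has 1 to 8 rows; each row is the pose to reach, as a shift and turn from the pose measured when the call began, along the tool's axes at that moment; what a row does not reach only later rows make up. A row lasts 1/8 s, in which the tool goes at most 62.5 mm and 10.7 degrees, less where a joint would pass 70% of its speed; a pose out of reach is approached as far as the arm can. A call with a gripper value outside its range is refused whole. OPENING is the opening, from -1 (shut) to 1 (fully open), so that 0 is half open, set as the call begins (- or left out, the last holds). The fingers move at their own pace and stop on an object; FORCE is the grip in N (left out, the last holds). Time passes only in rows, so rows that repeat a pose let the fingers close. It gives the time, the measured TCP pose, the force and the opening at its end, in the units of the state.
- bot.sense(): the state, without advancing time (a new reading comes with each control period).
- eyes.snapshot(name): name is "side" or "top"; returns a dict with "image" (480x640x3 uint8, blue, green, red), "intrinsics" (3x3 intrinsics, pixels), "R" (3x3) and "t" (3): a world point X has camera coordinates R X + t. Camera axes: x right, y down, z forward; pixel columns grow to the right and rows downward; lengths in m; the calibration is good to about 2 mm. A picture is of the moment at which its call begins. There is no depth.
- order.finish_job(): hands the job in, once; it reports no verdict.
Trained networks look in the newest picture that a camera, given by its name, has taken for a name from the list of things; names that differ only in an ending like _2 or _b are one class to them, and where a whole thing is asked for, a point or a joint stands for the part that bears it (a point fixed in the world has none). Each returns a list of dicts, best first, with "conf" (0 to 1); they miss things now and then, are a little off and sometimes report something else, mostly with a low value. They report only what shows in the picture. A call takes as long as a camera call.
- eyes.find_in(query, camera): "pixel" ([column, row] in pixels, amid what is visible of it).
- eyes.silhouettes(query, camera): "pixels" (480x640 bool, what is visible of it) and "pixel" ([column, row] in pixels, amid what is visible of it).
- eyes.pinpoint(query, camera): "pixel" ([column, row] in pixels: a listed point, or the origin of a listed thing).
The state is a dict: "t": time; "qpos": joint angles; "joint_vel": joint speeds; "tau": joint torques, N m; "eef_pos": TCP position; "eef_rot": TCP orientation; "wrist_force": force on the tool from outside, world axes, zero at the start; "wrist_torque": the same for the moment, N m; "gripper_width": finger opening in m.
Only numpy, scipy, OpenCV 4.12 (cv2) and the standard library are available. Lean on these libraries where they do the work, as an engineer would, in place of code of your own. Each camera call takes 0.05 s, during which the arm holds its last target.

## Working session

There is one attempt and no reset: what is moved stays moved. The work goes in short steps, Python scripts to look and compute and a shell command to move; the robot and the scene stay as the last step left them, time stands still between calls to the robot, and variables do not carry over. Pictures are saved under pics/ and viewed, and the job is handed in when it is done.

```bash
mkdir -p pics; ls; cat > h.py <<'E'
import numpy as np, cv2
from scipy.spatial.transform import Rotation as Ro
from plant import bot, eyes, order
def snap(n,f=None):
    s=eyes.snapshot(n)
    if f: cv2.imwrite('pics/'+f+'.png',np.asarray(s['image']))
    return s
def atz(s,px,z):
    K,R,t=[np.array(s[k],float) for k in('intrinsics','R','t')]
    d=R.T@np.linalg.solve(K,[px[0],px[1],1.]);c=-R.T@t
    return c+d*(z-c[2])/d[2]
def proj(s,X):
    K,R,t=[np.array(s[k],float) for k in('intrinsics','R','t')]
    p=K@(R@np.array(X,float)+t);return p[:2]/p[2]
def tri(ss,pxs):
    P=[np.array(s['intrinsics'])@np.c_[np.array(s['R']),np.array(s['t'])] for s in ss]
    X=cv2.triangulatePoints(P[0],P[1],np.array(pxs[0],float).reshape(2,1),np.array(pxs[1],float).reshape(2,1)).ravel()
    return X[:3]/X[3]
E
python3 - <<'E'
from h import *
np.set_printoptions(precision=4,suppress=True)
S={n:snap(n,n+'0') for n in('top','side')}
zz=dict(spindle_tip=.168,locked_mark=.106,ring_post=.147,crank_balance=.025,crank_hub=0,mill=0,jug=0,sugar_bowl=0,vase=0)
for q,z in zz.items():
    P={}
    for n in S:
        r=eyes.pinpoint(q,n)
        if r: P[n]=r[0]['pixel']; print(q,n,np.array(P[n]),round(r[0]['conf'],2),atz(S[n],P[n],z))
    if len(P)==2: print('   tri',tri([S['top'],S['side']],[P['top'],P['side']]))
b=bot.sense();print(b['t'],b['eef_pos'],b['eef_rot'],b['gripper_width'],Ro.from_rotvec(b['eef_rot']).as_matrix())
E
```

```text
pics
spindle_tip side [377.5 196. ] 0.71 [ 0.574  -0.1804  0.168 ]
locked_mark top [390.3 304.3] 0.82 [ 0.4565 -0.1634  0.106 ]
locked_mark side [415.  241.5] 0.83 [ 0.4478 -0.1637  0.106 ]
   tri [ 0.4523 -0.1665  0.1014]
ring_post top [364.9 264.6] 0.58 [ 0.5486 -0.1008  0.147 ]
ring_post side [366.7 224.2] 0.77 [ 0.5476 -0.102   0.147 ]
   tri [ 0.5477 -0.1012  0.1477]
crank_balance top [251.7 267.3] 0.87 [0.5586 0.1854 0.025 ]
crank_balance side [287.4 330.6] 0.91 [0.5501 0.1817 0.025 ]
   tri [0.5537 0.1826 0.0242]
crank_hub top [149.2 251.1] 0.7 [0.6081 0.4668 0.    ]
crank_hub side [304.3 351. ] 0.92 [0.4974 0.1861 0.    ]
   tri [0.4565 0.33   0.2487]
mill top [394.2 260.7] 0.59 [ 0.5756 -0.1932  0.    ]
mill side [377.5 245.4] 0.87 [ 0.5638 -0.1875  0.    ]
   tri [ 0.573  -0.1975 -0.013 ]
jug top [326.7 172.6] 0.58 [ 0.8237 -0.0145  0.    ]
jug side [259.9 234.8] 0.7 [ 0.827  -0.0208  0.    ]
   tri [ 0.8206 -0.0145  0.0087]
sugar_bowl top [149.6 253.9] 0.72 [0.6004 0.4653 0.    ]
sugar_bowl side [172.1 406.6] 0.6 [0.6178 0.4637 0.    ]
   tri [0.606  0.4654 0.0123]
vase top [496.7 236.4] 0.95 [ 0.6392 -0.4732  0.    ]
1.0 [ 0.1155 -0.5121  0.2387] [-3.1223 -0.3476 -0.0001] 0.08796175690465338 [[ 0.9755  0.2199  0.    ]
 [ 0.2199 -0.9755  0.    ]
 [ 0.     -0.     -1.    ]]
```

View pics/top0.png

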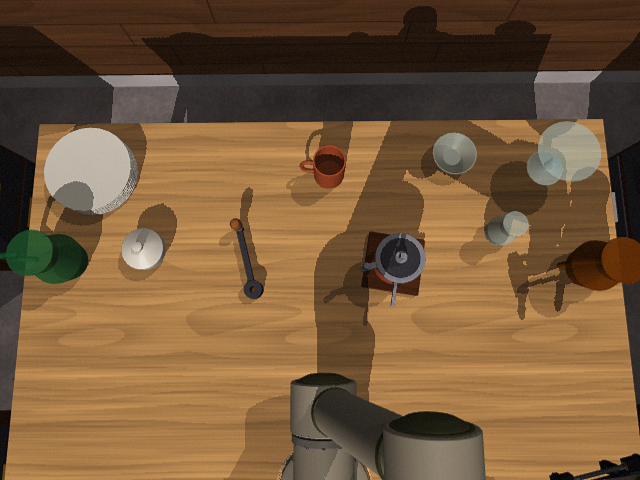

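View pics/side0.png

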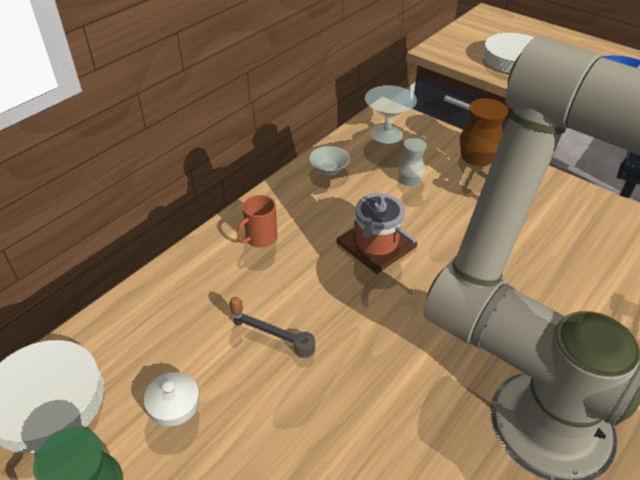

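The top view shows the crank's hub at (253,289) and knob at (236,225), the mill ring at (400,258) with its post at about (368,266), and the locked tongue ending at (394,305). The side view agrees. The crank_hub report from the top view is false: it landed on the sugar bowl. I'll zoom in next.

```bash
python3 - <<'E'
from h import *
a=cv2.imread('pics/top0.png');b=cv2.imread('pics/side0.png')
f=lambda i,x,y,w,h,k:cv2.resize(i[y:y+h,x:x+w],None,fx=k,fy=k,interpolation=cv2.INTER_CUBIC)
r1=np.hstack([f(a,350,220,90,90,4),f(a,210,212,90,90,4)]);r2=np.hstack([f(b,330,185,90,90,4)[:240],f(b,225,290,90,90,4)[:240]])
cv2.imwrite('pics/z0.png',np.vstack([r1,r2]))
E
```

```text
(no output)
```

View pics/z0.png

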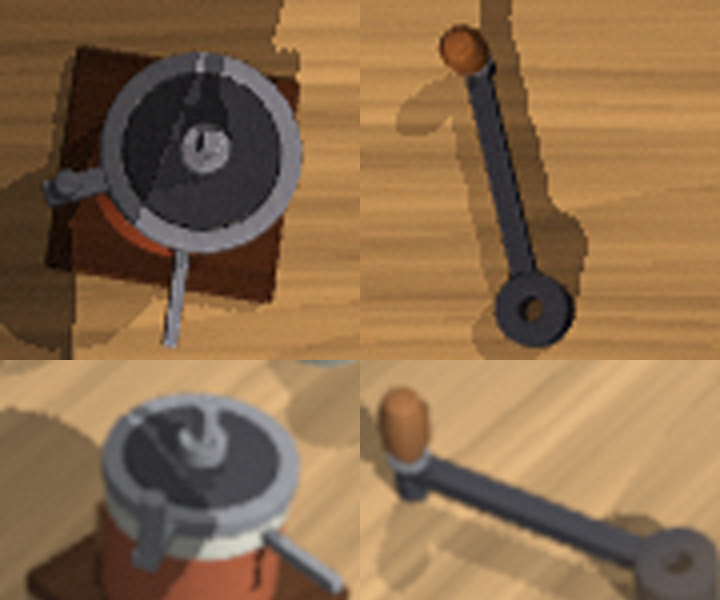

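```bash
python3 - <<'E'
from h import *
np.set_printoptions(precision=4,suppress=True)
S={n:snap(n) for n in('top','side')}
A=lambda n,p,z:print(n,p,z,atz(S[n],p,z))
A('top',(400.3,258),.126); A('top',(401.3,257),.168);A('top',(392.7,306.2),.106)
A('side',(330+200/4,185+(455-360)/4),.126)
A('side',(330+340/4,185+(587-360)/4),.106)
A('top',(253.7,289.4),.034); A('top',(210+106/4,212+47/4),.084)
A('side',(225+(682-360)/4,290+(560-360)/4),.034)
A('side',(225+(405-360)/4,290+(397-360)/4),.08)
# arm centerline in top at z .032
A('top',(210+(480-360)/4,212+90/4),.032);A('top',(210+(523-360)/4,212+265/4),.032)
for n in S:
    for q in('crank','lock_ring','ring_post'):
        r=eyes.silhouettes(q,n)
        if r: m=np.array(r[0]['pixels']);print(n,q,r[0]['conf'],r[0]['pixel'],m.sum())
E
```

```text
top (400.3, 258) 0.126 [ 0.5663 -0.1884  0.126 ]
top (401.3, 257) 0.168 [ 0.5631 -0.1836  0.168 ]
top (392.7, 306.2) 0.106 [ 0.4519 -0.1691  0.106 ]
side (380.0, 208.75) 0.126 [ 0.5674 -0.1871  0.126 ]
side (415.0, 241.75) 0.106 [ 0.4473 -0.1629  0.106 ]
top (253.7, 289.4) 0.034 [0.5002 0.1779 0.034 ]
top (236.5, 223.75) 0.084 [0.6633 0.2164 0.084 ]
side (305.5, 340.0) 0.034 [0.4983 0.1804 0.034 ]
side (236.25, 299.25) 0.08 [0.6658 0.2197 0.08  ]
top (240.0, 234.5) 0.032 [0.6452 0.2167 0.032 ]
top (250.75, 278.25) 0.032 [0.5293 0.1863 0.032 ]
top crank 0.9 [246.5, 266.0] 748
top lock_ring 0.86 [386.2, 274.6] 960
top ring_post 0.86 [391.6, 272.2] 808
side crank 0.72 [278.3, 334.2] 1323
side lock_ring 0.8 [373.0, 221.5] 778
side ring_post 0.75 [372.8, 221.7] 690
```

```bash
cat >> h.py <<'E'
def delta(x,y,z,ydeg):
    """shift (mm) and tool turn to reach TCP x,y,z with jaw direction ydeg (mod 180)"""
    b=bot.sense();R=Ro.from_rotvec(b['eef_rot']).as_matrix()
    d=R.T@(np.array([x,y,z])-b['eef_pos'])*1000
    cur=np.degrees(np.arctan2(R[1,1],R[0,1]));w=(ydeg-cur+90)%180-90
    return np.round(d,1),round(float(-np.radians(w)),3)
def st():
    b=bot.sense();R=Ro.from_rotvec(b['eef_rot']).as_matrix()
    print('t',round(b['t'],2),'p',np.round(b['eef_pos'],4),'y',round(float(np.degrees(np.arctan2(R[1,1],R[0,1]))),1),'F',np.round(b['wrist_force'],1),'w',round(b['gripper_width'],4),'q',np.round(b['qpos'],2))
E
python3 -c "
from h import *
st();print(delta(.548,-.1015,.22,12))"
```

```text
t 1.4 p [ 0.1155 -0.5121  0.2387] y -77.3 F [-0.1 -0.1 -0.5] w 0.0878 q [-1.57  0.31  1.5  -0.    1.33 -0.22]
(array([ 512.3, -305.4,   18.7]), -1.558)
```

```bash
python3 -m creep '[51,-30,2,-0.17,102,-61,4,-0.34,154,-92,6,-0.51,205,-122,7,-0.68,256,-153,9,-0.85,307,-183,11,-1.02,359,-214,13,-1.19,410,-244,15,-1.36]' 0.2; python3 -c "
from h import *
st();print(delta(.548,-.1015,.22,12))"
```

```text
t: 2.4
eef_pos: [0.4631, -0.1823, 0.2239]
eef_rot: [2.202, 2.239, 0.0]
wrist_force: [0.9, -1.6, -0.6]
gripper_width: 0.0527
t 2.4 p [ 0.4631 -0.1823  0.2239] y 1.0 F [ 0.9 -1.6 -0.6] w 0.0527 q [-0.61  0.26  1.6  -0.    1.27 -0.63]
(array([79.4, 86.3,  3.9]), -0.193)
```

```bash
python3 -m creep '[26,29,2,-0.1,54,58,4,-0.19,79,86,4,-0.19,79,86,4,-0.19,79,86,4,-0.19]'; python3 - <<'E'
from h import *
np.set_printoptions(precision=4,suppress=True)
st()
S={n:snap(n,n+'1') for n in('top','side')}
for q,z in(('ring_post',.147),('spindle_tip',.168),('locked_mark',.106)):
    for n in S:
        r=eyes.pinpoint(q,n)
        if r: print(q,n,r[0]['conf'],r[0]['pixel'],atz(S[n],r[0]['pixel'],z))
f=lambda i,x,y,w,h,k:cv2.resize(np.asarray(i)[y:y+h,x:x+w],None,fx=k,fy=k)
cv2.imwrite('pics/z1.png',np.hstack([f(S['top']['image'],300,180,130,130,3),f(S['side']['image'],310,120,130,130,3)]))
print(delta(.548,-.1015,.132,12))
E
```

```text
t: 3.02
eef_pos: [0.5473, -0.1023, 0.2198]
eef_rot: [1.98, 2.438, -0.001]
wrist_force: [0.1, 0.3, 0.6]
gripper_width: 0.0532
t 3.02 p [ 0.5473 -0.1023  0.2198] y 11.8 F [0.1 0.3 0.6] w 0.0532 q [-0.39  0.4   1.43 -0.    1.31 -0.6 ]
ring_post side 0.8 [367.8, 223.0] [ 0.5481 -0.107   0.147 ]
spindle_tip top 0.52 [147.8, 251.4] [0.5819 0.4047 0.168 ]
spindle_tip side 0.59 [380.2, 195.2] [ 0.5707 -0.187   0.168 ]
locked_mark side 0.96 [416.2, 242.0] [ 0.4447 -0.164   0.106 ]
(array([ 0.7,  0.5, 88. ]), -0.003)
```

View pics/z1.png

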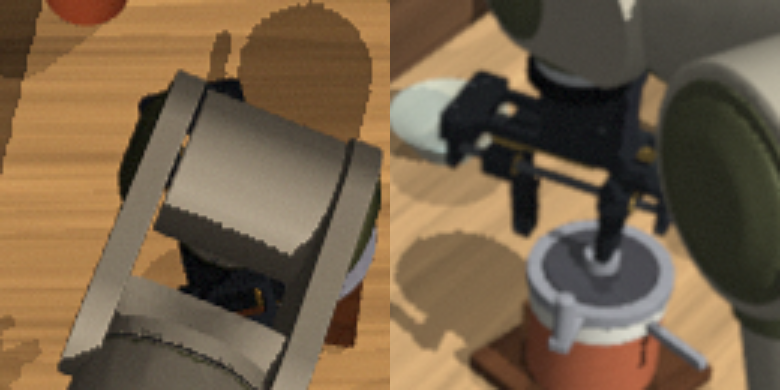

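The side view shows the open fingers straddling the post position (about (368,223) in the full frame), and the mill hasn't moved. I'll descend and close.

```bash
python3 -m creep '[0,0,25,0,0,0,50,0,0,0,70,0,0,0,87,0,0,0,87,0]' ; python3 -m creep '[0,0,0,0,0,0,0,0,0,0,0,0,0,0,0,0,0,0,0,0,0,0,0,0]' -1 10; python3 - <<'E'
from h import *
st(); s=snap('side','s2')
f=lambda i,x,y,w,h,k:cv2.resize(np.asarray(i)[y:y+h,x:x+w],None,fx=k,fy=k)
cv2.imwrite('pics/z2.png',f(s['image'],310,130,130,130,4))
# arc waypoints as shifts/turns from the present pose
b=bot.sense();C=np.array([.566,-.187]);p=b['eef_pos'];v=p[:2]-C;r=np.hypot(*v);a=np.degrees(np.arctan2(v[1],v[0]));print(r,a)
for k in range(1,10):
    d=(169.7-a)*k/9;th=np.radians(a+d)
    print(k,d,delta(C[0]+.088*np.cos(th),C[1]+.088*np.sin(th),p[2],11.8+d))
E
```

```text
t: 4.05
eef_pos: [0.5471, -0.1022, 0.1321]
eef_rot: [-1.98, -2.437, 0.001]
wrist_force: [-0.6, 0.4, 0.4]
gripper_width: 0.0531
t: 4.8
eef_pos: [0.547, -0.102, 0.1323]
eef_rot: [-1.98, -2.437, 0.001]
wrist_force: [-2.6, 1.1, 4.2]
gripper_width: 0.0159
t 4.8 p [ 0.547  -0.102   0.1323] y 11.8 F [-2.6  1.1  4.2] w 0.0159 q [-0.39  0.48  1.54 -0.    1.12 -0.6 ]
0.08707017438626703 102.5655905592738
1 7.459378826747354 (array([  0. , -11.4,   0. ]), -0.13)
2 14.918757653494708 (array([ -2.3, -22.6,   0. ]), -0.26)
3 22.378136480242063 (array([ -6.1, -33.4,   0. ]), -0.39)
4 29.837515306989417 (array([-11.3, -43.6,   0. ]), -0.521)
5 37.29689413373677 (array([-17.8, -53.1,   0.1]), -0.651)
6 44.756272960484125 (array([-25.4, -61.6,   0.1]), -0.781)
7 52.21565178723148 (array([-34.1, -69.1,   0.1]), -0.911)
8 59.675030613978834 (array([-43.6, -75.4,   0.1]), -1.041)
9 67.13440944072619 (array([-53.9, -80.4,   0.1]), -1.172)
```

View pics/z2.png

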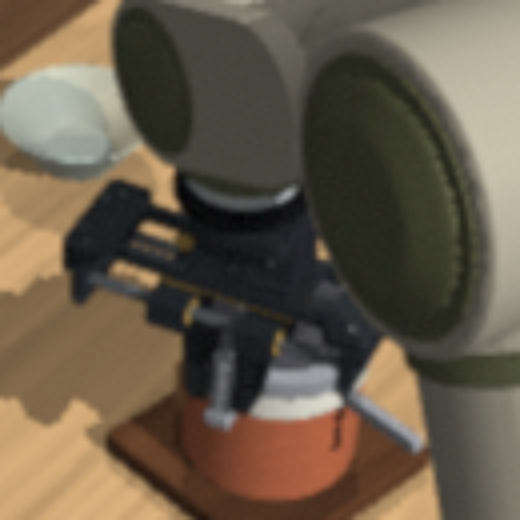

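The opening of 15.9 mm matches the 16 mm post, so it's gripped; in the picture the post sits between the pads. Next I'll turn it along the arc.

```bash
python3 -m creep '[0,-11,0,-0.13,-2,-23,0,-0.26,-6,-33,0,-0.39,-11,-44,0,-0.52,-18,-53,0,-0.65,-25,-62,0,-0.78,-30,-66,0,-0.85,-30,-66,0,-0.85]'; python3 - <<'E'
from h import *
np.set_printoptions(precision=4,suppress=True)
st(); 
S={n:snap(n,n+'3') for n in('top','side')}
for q,z in(('ring_post',.147),('spindle_tip',.168),('locked_mark',.106)):
    for n in S:
        r=eyes.pinpoint(q,n)
        if r: print(q,n,r[0]['conf'],r[0]['pixel'],atz(S[n],r[0]['pixel'],z))
b=bot.sense();C=np.array([.566,-.187]);p=b['eef_pos'];v=p[:2]-C;r=np.hypot(*v);a=np.degrees(np.arctan2(v[1],v[0]));print(r,a)
for e in (157,163,169.7):
    th=np.radians(e);print(delta(C[0]+.088*np.cos(th),C[1]+.088*np.sin(th),.132,11.8+e-102.6))
E
```

```text
t: 5.85
eef_pos: [0.4885, -0.1453, 0.1323]
eef_rot: [-0.801, -3.036, 0.001]
wrist_force: [-1.7, -1.0, 0.4]
gripper_width: 0.0157
t 5.85 p [ 0.4885 -0.1453  0.1323] y 60.4 F [-1.7 -1.   0.4] w 0.0157 q [-0.52  0.39  1.68 -0.    1.07 -1.57]
ring_post side 0.72 [397.1, 221.4] [ 0.4981 -0.1556  0.147 ]
spindle_tip top 0.71 [251.0, 268.9] [0.5387 0.1642 0.168 ]
spindle_tip side 0.89 [380.2, 193.7] [ 0.574  -0.1916  0.168 ]
locked_mark top 0.63 [255.1, 289.0] [0.4965 0.1634 0.106 ]
locked_mark side 0.96 [412.0, 240.6] [ 0.4549 -0.1617  0.106 ]
0.08801784689051013 151.44118008342323
(array([-0.6, -8.5,  0.4]), -0.1)
(array([ -2.1, -17.6,   0.4]), -0.204)
(array([ -4.9, -27.5,   0.4]), -0.321)
```

View pics/side3.png

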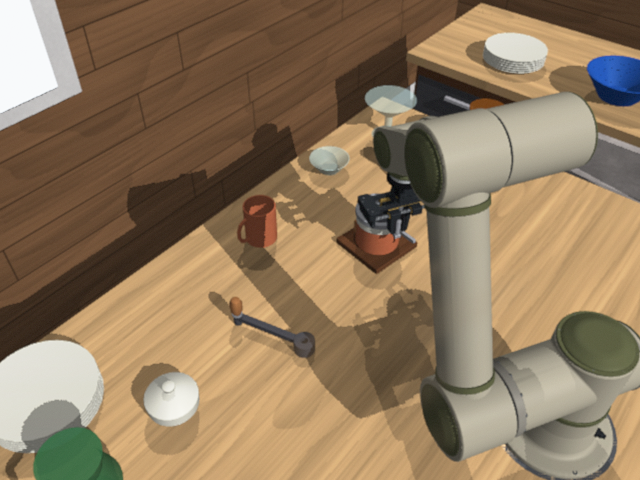

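The ring is following: the post is gripped and nothing else has been disturbed. I'll finish the turn, open up and check.

```bash
python3 -m creep '[-1,-9,0,-0.1,-2,-18,0,-0.2,-5,-27,0,-0.31,-5,-27.5,0,-0.32,-5,-27.5,0,-0.32,-5,-27.5,0,-0.32]'; python3 -c "
from h import *
st()"; python3 -m creep '[0,0,0,0,0,0,0,0,0,0,0,0,0,0,-20,0,0,0,-50,0,0,0,-90,0,0,0,-110,0,0,0,-110,0]' 0.2; python3 -c "
from h import *
st()
S={n:snap(n,n+'4') for n in('top','side')}
print(delta(.546,.189,.24,103.5))
for q,z in(('ring_post',.147),('locked_mark',.106)):
    for n in S:
        r=eyes.pinpoint(q,n)
        if r: print(q,n,r[0]['conf'],r[0]['pixel'],atz(S[n],r[0]['pixel'],z))
"
```

```text
t: 7.0
eef_pos: [0.479, -0.1712, 0.1323]
eef_rot: [-0.305, -3.124, -0.0]
wrist_force: [-5.7, -1.4, 3.0]
gripper_width: 0.0157
t 7.0 p [ 0.479  -0.1712  0.1323] y 78.8 F [-5.7 -1.4  3. ] w 0.0157 q [-0.57  0.39  1.69 -0.    1.07 -1.95]
t: 8.0
eef_pos: [0.4798, -0.1715, 0.2433]
eef_rot: [-0.306, -3.126, 0.001]
wrist_force: [-1.1, -0.2, -0.6]
gripper_width: 0.0529
t 8.0 p [ 0.4798 -0.1715  0.2433] y 78.8 F [-1.1 -0.2 -0.6] w 0.0529 q [-0.57  0.28  1.54 -0.    1.33 -1.95]
(array([  4.1, 366.3,   1.5]), -0.431)
ring_post side 0.71 [406.5, 221.3] [ 0.48126571 -0.17006333  0.147     ]
locked_mark top 0.85 [391.8, 306.0] [ 0.4524311  -0.16692753  0.106     ]
locked_mark side 0.62 [410.9, 238.4] [ 0.46104491 -0.16630774  0.106     ]
```

View pics/side4.png

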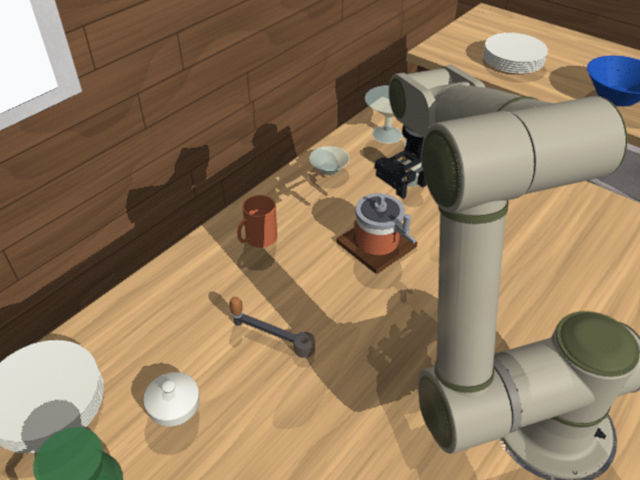

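In the side view the lever now sits over the tongue near (405,228). I'll move to the crank and check the mill from both cameras once it's unobstructed.

```bash
python3 -m creep '[0,46,0,-0.06,1,92,0,-0.12,2,138,0,-0.2,3,184,0,-0.26,4,230,0,-0.32,4,280,0,-0.38,4,325,0,-0.43,4,366,0,-0.43]';python3 -m creep '[0,0,0,0,0,0,0,0]'; python3 - <<'E'
from h import *
np.set_printoptions(precision=4,suppress=True)
st()
S={n:snap(n,n+'5') for n in('top','side')}
print(delta(.546,.189,.006,103.5))
for q,z in(('ring_post',.147),('locked_mark',.106),('spindle_tip',.168),('crank_balance',.025),('crank_hub',0)):
    for n in S:
        r=eyes.pinpoint(q,n)
        if r: print(q,n,r[0]['conf'],r[0]['pixel'],atz(S[n],r[0]['pixel'],z))
f=lambda i,x,y,w,h,k:cv2.resize(np.asarray(i)[y:y+h,x:x+w],None,fx=k,fy=k,interpolation=cv2.INTER_CUBIC)
T,D=S['top']['image'],S['side']['image']
cv2.imwrite('pics/z5.png',np.vstack([np.hstack([f(T,350,220,95,95,4),f(T,200,200,95,95,4)])[:,:],np.hstack([f(D,335,185,95,50,4),f(D,225,290,95,50,4)])]))
E
```

```text
t: 9.3
eef_pos: [0.5461, 0.1903, 0.241]
eef_rot: [0.369, -3.115, -0.003]
wrist_force: [1.0, -0.4, -0.5]
gripper_width: 0.0527
t: 9.55
eef_pos: [0.5459, 0.1899, 0.2405]
eef_rot: [0.369, -3.114, -0.002]
wrist_force: [-0.3, 0.5, 0.3]
gripper_width: 0.0527
t 9.55 p [0.5459 0.1899 0.2405] y 103.5 F [-0.3  0.5  0.3] w 0.0527 q [ 0.13  0.43  1.32  0.    1.39 -1.68]
(array([ -1. ,  -0.8, 234.9]), -0.001)
ring_post top 0.66 [247.0, 267.0] [0.5456 0.1771 0.147 ]
ring_post side 0.94 [405.5, 221.0] [ 0.4837 -0.1694  0.147 ]
locked_mark top 0.91 [390.8, 308.4] [ 0.4467 -0.1643  0.106 ]
locked_mark side 0.97 [413.8, 241.3] [ 0.4503 -0.1624  0.106 ]
spindle_tip top 0.75 [400.9, 257.4] [ 0.5622 -0.1827  0.168 ]
crank_balance top 0.82 [247.6, 268.2] [0.5564 0.1962 0.025 ]
crank_balance side 0.78 [284.0, 331.7] [0.554  0.1888 0.025 ]
crank_hub top 0.62 [254.5, 286.8] [0.5092 0.1811 0.    ]
crank_hub side 0.83 [305.1, 351.1] [0.4958 0.1852 0.    ]
```

View pics/z5.png

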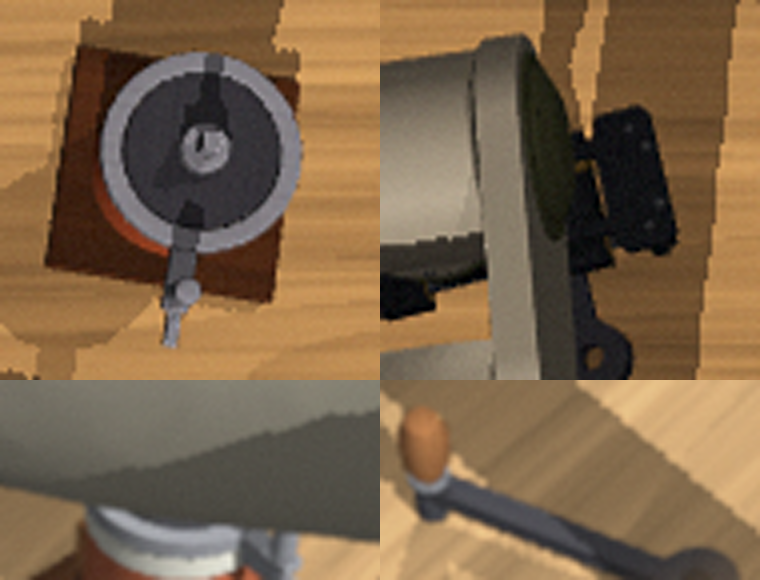

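The top view shows the lever collinear with the tongue: post at about (397,293), mark at (393,306). The ring is locked. Next I'll descend on the crank.

```bash
python3 -m creep '[0,0,50,0,0,0,100,0,1,0,140,0,2,0,165,0,3,0,180,0,3,0,180,0]'; python3 - <<'E'
from h import *
np.set_printoptions(precision=4,suppress=True)
st(); print(delta(.549,.1905,.006,103.5))
s=snap('side'); f=lambda i,x,y,w,h,k:cv2.resize(np.asarray(i)[y:y+h,x:x+w],None,fx=k,fy=k)
cv2.imwrite('pics/z6.png',f(s['image'],215,230,130,130,4))
E
```

```text
t: 10.9
eef_pos: [0.5421, 0.1898, 0.0607]
eef_rot: [0.369, -3.114, -0.003]
wrist_force: [0.1, -0.4, -0.1]
gripper_width: 0.0527
t 10.9 p [0.5421 0.1898 0.0607] y 103.5 F [ 0.1 -0.4 -0.1] w 0.0527 q [ 0.13  0.62  1.54  0.    0.99 -1.68]
(array([-7.2, -1. , 54.7]), 0.0)
```

View pics/z6.png

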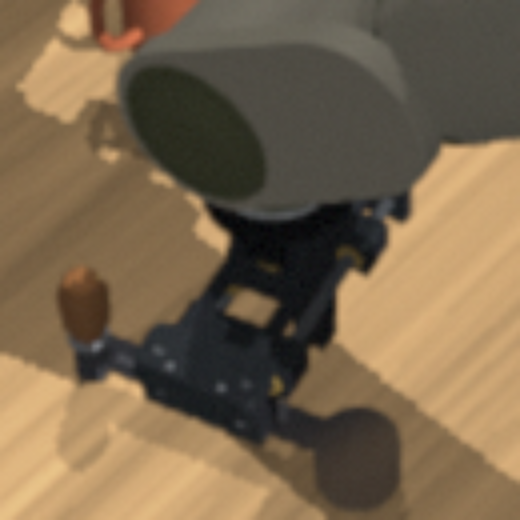

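The jaws straddle the arm between knob and hub. The tool's x axis points back toward the robot, so I need -7 mm.

```bash
python3 -m creep '[-7,-1,12,0,-7,-1,30,0,-7,-1,45,0,-7,-1,54,0,-7,-1,54,0]'; python3 -m creep '[0,0,0,0,0,0,0,0,0,0,0,0,0,0,0,0,0,0,0,0,0,0,0,0]' -1 45;  python3 -c "
from h import *
st()"
```

```text
t: 11.58
eef_pos: [0.549, 0.1905, 0.0068]
eef_rot: [0.369, -3.114, -0.003]
wrist_force: [-0.2, 0.2, -0.2]
gripper_width: 0.0529
t: 12.32
eef_pos: [0.549, 0.1911, 0.0071]
eef_rot: [0.369, -3.115, -0.004]
wrist_force: [-1.7, 5.2, 2.7]
gripper_width: 0.0154
t 12.32 p [0.549  0.1911 0.0071] y 103.5 F [-1.7  5.2  2.7] w 0.0154 q [ 0.13  0.71  1.54  0.    0.9  -1.68]
```

```bash
python3 -m creep '[0,0,-10,0,0,0,-25,0,0,0,-40,0,0,0,-60,0,0,0,-70,0,0,0,-70,0,0,0,-70,0]'; python3 - <<'E'
from h import *
np.set_printoptions(precision=4,suppress=True)
st();b=bot.sense();print(b['wrist_torque'])
S={n:snap(n,n+'7') for n in('top','side')}
for q,z in(('crank_balance',.095),('crank_hub',.07)):
    P={}
    for n in S:
        r=eyes.pinpoint(q,n)
        if r: P[n]=r[0]['pixel'];print(q,n,r[0]['conf'],r[0]['pixel'],atz(S[n],r[0]['pixel'],z))
    if len(P)==2: print(tri([S['top'],S['side']],[P['top'],P['side']]))
f=lambda i,x,y,w,h,k:cv2.resize(np.asarray(i)[y:y+h,x:x+w],None,fx=k,fy=k)
cv2.imwrite('pics/z7.png',np.hstack([f(S['side']['image'],205,220,130,130,3),f(S['top']['image'],195,190,130,130,3)]))
E
```

```text
t: 13.2
eef_pos: [0.549, 0.1909, 0.0764]
eef_rot: [0.369, -3.113, -0.004]
wrist_force: [-0.5, -0.2, -7.9]
gripper_width: 0.0152
t 13.2 p [0.549  0.1909 0.0764] y 103.5 F [-0.5 -0.2 -7.9] w 0.0152 q [ 0.13  0.61  1.5   0.    1.04 -1.68]
[ 0.0699 -0.2144 -0.0259]
crank_balance side 0.82 [284.4, 312.9] [0.5497 0.1888 0.095 ]
crank_hub side 0.59 [305.7, 332.5] [0.4934 0.185  0.07  ]
```

View pics/z7.png

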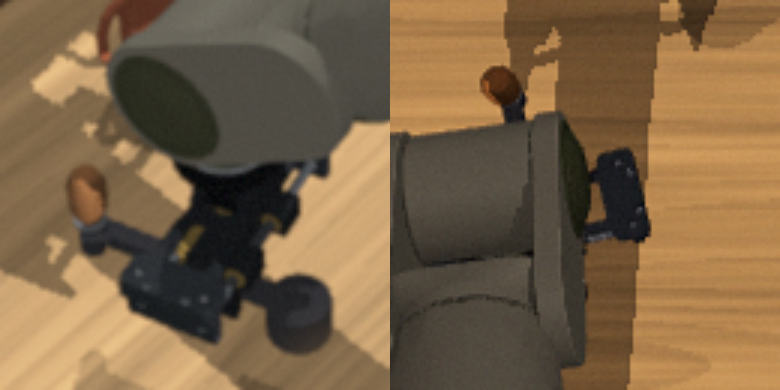

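```bash
cat >> h.py <<'E'
def overlay(s,bal,yaw,pitch=0.):
    """draw crank model: bal = balance point"""
    R=Ro.from_euler('ZY',[yaw,pitch],degrees=True).as_matrix();im=np.asarray(s['image']).copy()
    t=np.linspace(0,2*np.pi,40)
    for (cx,r,z,c) in((-.0475,.024,.009,(0,255,0)),(-.0475,.024,-.025,(0,255,0)),(.1225,.015,.045,(0,0,255)),(.1225,.006,.059,(255,255,0))):
        P=np.array([proj(s,np.array(bal)+R@[cx+r*np.cos(a),r*np.sin(a),z]) for a in t])
        cv2.polylines(im,[np.round(P*16).astype(np.int32)],True,c,1,cv2.LINE_AA,4)
    for z in(-.007,.007):
      for y in(-.008,.008):
        P=np.array([proj(s,np.array(bal)+R@[x,y,z]) for x in(-.024,.1125)])
        cv2.polylines(im,[np.round(P*16).astype(np.int32)],False,(0,255,255),1,cv2.LINE_AA,4)
    return im
E
python3 - <<'E'
from h import *
np.set_printoptions(precision=3,suppress=True)
S={n:snap(n) for n in('top','side')}
b=bot.sense();print(b['wrist_torque'],b['wrist_force'])
p=b['eef_pos']+[0,0,.019]
g=lambda i,x,y:cv2.resize(i[y:y+130,x:x+130],None,fx=3,fy=3,interpolation=cv2.INTER_CUBIC)
rows=[]
for off in(0,-.006):
    bal=p+off*np.array([.972,.233,0])
    rows.append(np.hstack([g(overlay(S['side'],bal,13.5),205,220)[:280],g(overlay(S['top'],bal,13.5),195,190)[:280]]))
cv2.imwrite('pics/z8.png',np.vstack([r[:300] for r in rows])[:600])
E
```

```text
[ 0.037 -0.169 -0.072] [-0.165 -0.737 -7.784]
```

View pics/z8.png

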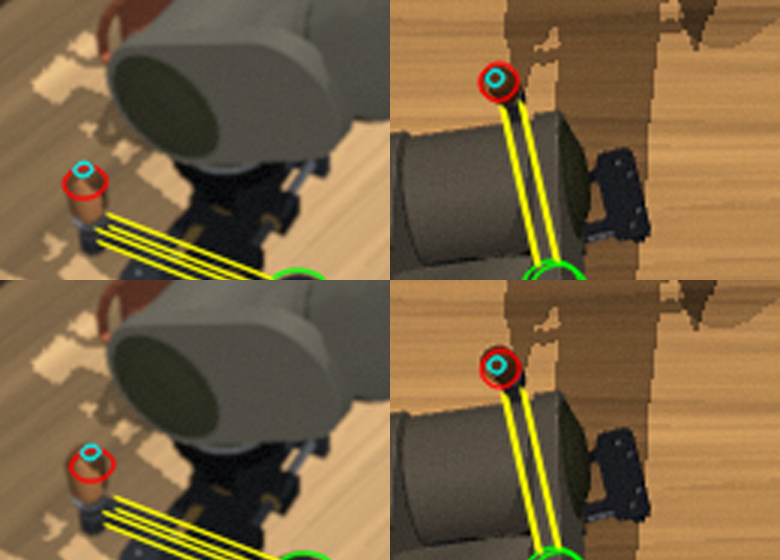

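With the crank level and about 2–3 mm off the balance point, the model outline agrees with both pictures: knob at (234,277) side and (362,218) top. Next I'll lift higher, then carry it to the mill.

```bash
python3 -m creep '[0,0,-15,0,0,0,-40,0,0,0,-70,0,0,0,-100,0,0,0,-130,0,0,0,-150,0,0,0,-157,0,0,0,-157,0]'; python3 -c "
from h import *
st();print(delta(.6146,-.1753,.231,103.5))"
```

```text
t: 14.6
eef_pos: [0.5501, 0.1906, 0.2341]
eef_rot: [0.369, -3.115, -0.004]
wrist_force: [0.1, 0.1, -8.2]
gripper_width: 0.0151
t 14.6 p [0.5501 0.1906 0.2341] y 103.5 F [ 0.1  0.1 -8.2] w 0.0151 q [ 0.13  0.45  1.32  0.    1.38 -1.68]
(array([  22.9, -370.9,    2.1]), 0.0)
```

```bash
python3 -m creep '[1,-12,0,0,2,-32,0,0,4,-62,0,0,6,-97,0,0,8,-132,0,0,10,-167,0,0,12,-197,0,0,13,-215,0,0]'; python3 -c "
from h import *
st();print(delta(.6146,-.1753,.231,103.5))"
```

```text
t: 15.6
eef_pos: [0.5877, -0.0239, 0.2331]
eef_rot: [0.366, -3.114, -0.004]
wrist_force: [0.3, 0.4, -8.4]
gripper_width: 0.0151
t 15.6 p [ 0.5877 -0.0239  0.2331] y 103.4 F [ 0.3  0.4 -8.4] w 0.0151 q [-0.24  0.46  1.3   0.    1.39 -2.04]
(array([   8.9, -153.5,    1.6]), -0.002)
```

```bash
python3 -m creep '[1,-18,0,0,3,-46,0,0,4,-76,0,0,6,-106,0,0,8,-131,0,0,9,-147,1,0,9,-153,2,0,9,-153,2,0]';python3 -m creep '[0,0,0,0,0,0,0,0]'; python3 - <<'E'
from h import *
np.set_printoptions(precision=4,suppress=True)
st();print(delta(.6146,-.1753,.222,103.5))
S={n:snap(n,n+'9') for n in('top','side')}
for q,z in(('crank_balance',.25),('crank_hub',.225),('spindle_tip',.168),('ring_post',.147)):
    for n in S:
        r=eyes.pinpoint(q,n)
        if r: print(q,n,r[0]['conf'],r[0]['pixel'],atz(S[n],r[0]['pixel'],z))
p=bot.sense()['eef_pos']+[0,0,.019];bal=p-.0025*np.array([.972,.233,0])
g=lambda i,x,y:cv2.resize(i[y:y+100,x:x+100],None,fx=4,fy=4,interpolation=cv2.INTER_CUBIC)
o=g(overlay(S['side'],bal,13.5),320,150)[:280];o2=g(overlay(S['top'],bal,13.5),350,200)[:280]
cv2.imwrite('pics/z9.png',np.vstack([np.hstack([g(np.asarray(S['side']['image']),320,150)[:300],g(np.asarray(S['top']['image']),350,200)[:300]]),np.hstack([o,o2])]))
E
```

```text
t: 16.6
eef_pos: [0.6144, -0.1745, 0.2304]
eef_rot: [0.366, -3.114, -0.005]
wrist_force: [-0.1, -0.3, -6.9]
gripper_width: 0.0151
t: 16.85
eef_pos: [0.6144, -0.1738, 0.2305]
eef_rot: [0.368, -3.114, -0.005]
wrist_force: [-0.9, 1.1, -7.8]
gripper_width: 0.0148
t 16.85 p [ 0.6144 -0.1738  0.2305] y 103.5 F [-0.9  1.1 -7.8] w 0.0148 q [-0.46  0.58  1.12 -0.    1.45 -2.26]
(array([ 0.1, -1.5,  8.5]), -0.001)
crank_balance side 0.77 [364.7, 162.4] [ 0.6165 -0.1779  0.25  ]
crank_hub top 0.57 [147.4, 252.1] [0.5717 0.3832 0.225 ]
crank_hub side 0.95 [384.7, 180.1] [ 0.5587 -0.1805  0.225 ]
```

View pics/z9.png

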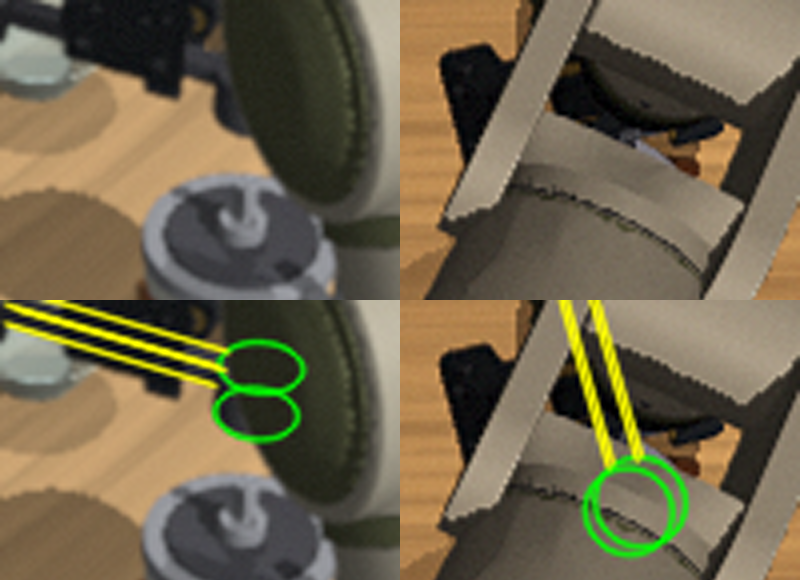

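View pics/side9.png

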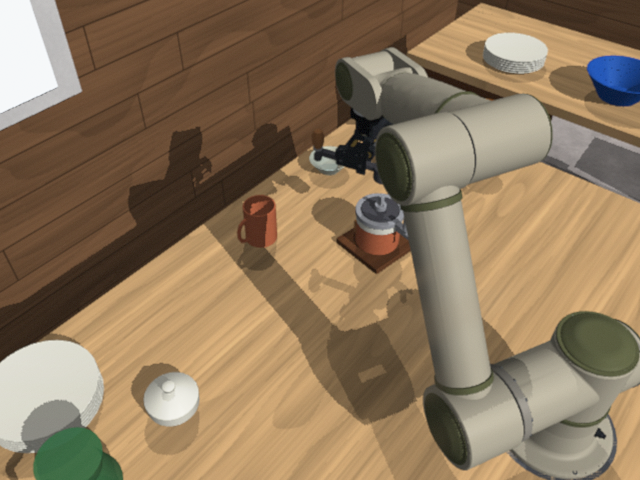

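```bash
python3 -m creep '[0,-1,4,0,0,-1.5,8,0,0,-1.5,8,0,0,-1.5,8,0,0,-1.5,8,0,0,-1.5,8,0]'; python3 - <<'E'
from h import *
np.set_printoptions(precision=4,suppress=True)
st();print(delta(.6146,-.1753,.222,103.5),bot.sense()['wrist_torque'],np.abs(bot.sense()['joint_vel']).max())
S={n:snap(n,n+'a') for n in('top','side')}
for n in S:
    for q in ('crank_hub','lock_ring','spindle_tip','crank_balance','locked_mark','vase','jug','sugar_bowl'):
        r=eyes.pinpoint(q,n)
        if r: print(n,q,round(r[0]['conf'],2),np.array(r[0]['pixel']))
s=S['side']
print('axis proj',[proj(s,[.566,-.187,z]) for z in(.126,.168,.216)])
p=bot.sense()['eef_pos']+[0,0,.019];bal=p-.0025*np.array([.972,.233,0])
print('hub',bal-.0475*np.array([.972,.233,0])-[0,0,.025])
g=lambda i,x,y:cv2.resize(i[y:y+100,x:x+120],None,fx=5,fy=5,interpolation=cv2.INTER_CUBIC)
im=overlay(s,bal,13.5)
for z in(.126,.168): cv2.circle(im,tuple(np.round(proj(s,[.566,-.187,z])).astype(int)),1,(255,0,255),-1)
cv2.imwrite('pics/za.png',g(im,295,120))
E
```

```text
t: 18.1
eef_pos: [0.6147, -0.176, 0.2225]
eef_rot: [0.366, -3.114, -0.005]
wrist_force: [-0.5, 0.0, -7.0]
gripper_width: 0.0153
t 18.1 p [ 0.6147 -0.176   0.2225] y 103.4 F [-0.5  0.  -7. ] w 0.0153 q [-0.46  0.59  1.13 -0.    1.43 -2.27]
(array([-0.1,  0.7,  0.5]), -0.001) [ 0.0034 -0.2123  0.0382] 0.0014738054107177956Traceback (most recent call last):
  File "<stdin>", line 7, in <module>
ValueError: it knows: crank, crank_balance, crank_hub, jug, locked_mark, mill, ring_post, spindle_tip, sugar_bowl, vase
```

```bash
python3 - <<'E'
from h import *
np.set_printoptions(precision=4,suppress=True)
S={n:snap(n,n+'a') for n in('top','side')}
for n in S:
    for q in ('crank_hub','spindle_tip','crank_balance','ring_post','vase','jug','sugar_bowl'):
        r=eyes.pinpoint(q,n)
        if r: print(n,q,round(r[0]['conf'],2),np.array(r[0]['pixel']))
s=S['side']
print('axis proj',[proj(s,[.566,-.187,z]) for z in(.126,.168,.216)])
p=bot.sense()['eef_pos']+[0,0,.019];bal=p-.0025*np.array([.972,.233,0])
print('hub',bal-.0475*np.array([.972,.233,0])-[0,0,.025])
g=lambda i,x,y:cv2.resize(i[y:y+110,x:x+120],None,fx=5,fy=5,interpolation=cv2.INTER_CUBIC)
im=overlay(s,bal,13.5)
for z in(.126,.168): cv2.circle(im,tuple(np.round(proj(s,[.566,-.187,z])).astype(int)),1,(255,0,255),-1)
cv2.imwrite('pics/za.png',g(im,300,125))
E
```

```text
top crank_balance 0.19 [146.8 249. ]
top vase 0.83 [492.7 235.4]
top jug 0.69 [324.4 170.6]
top sugar_bowl 0.91 [146.8 252. ]
side crank_hub 0.91 [385.4 183.3]
side spindle_tip 0.59 [378.4 195.4]
side crank_balance 0.98 [364.3 164.9]
side ring_post 0.94 [406.9 220.8]
side jug 0.89 [261.7 232.6]
side sugar_bowl 0.61 [176.4 410.6]
axis proj [array([380.4615, 209.0089]), array([381.8138, 196.0024]), array([383.4272, 180.4846])]
hub [ 0.5661 -0.1876  0.2164]
```

View pics/za.png

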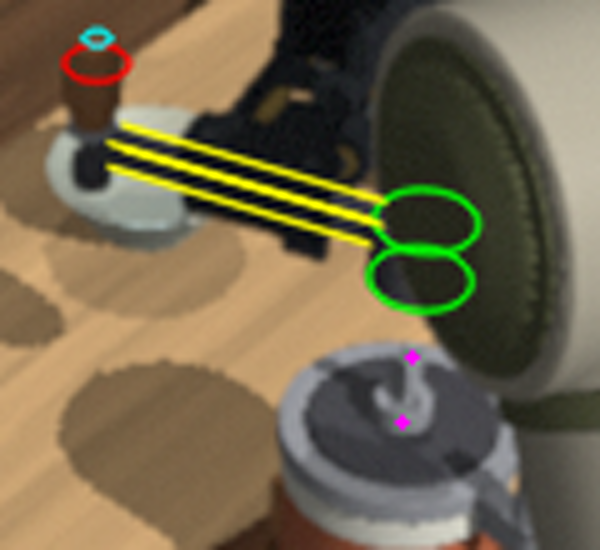

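```bash
python3 - <<'E'
from h import *
s=snap('side'); p=bot.sense()['eef_pos']+[0,0,.019]
o=[]
for off,pit in((None,0),(-.0025,0),(-.006,0),(-.0025,2)):
    im=np.asarray(s['image']).copy() if off is None else overlay(s,p+off*np.array([.972,.233,0]),13.5,pit)
    im=np.clip(im.astype(float)**.6*255**.4,0,255).astype(np.uint8)
    o.append(cv2.resize(im[120:190,305:405],None,fx=4,fy=4,interpolation=cv2.INTER_CUBIC))
cv2.imwrite('pics/zb.png',np.vstack([np.hstack(o[:2]),np.hstack(o[2:])]))
E
```

```text
(no output)
```

View pics/zb.png

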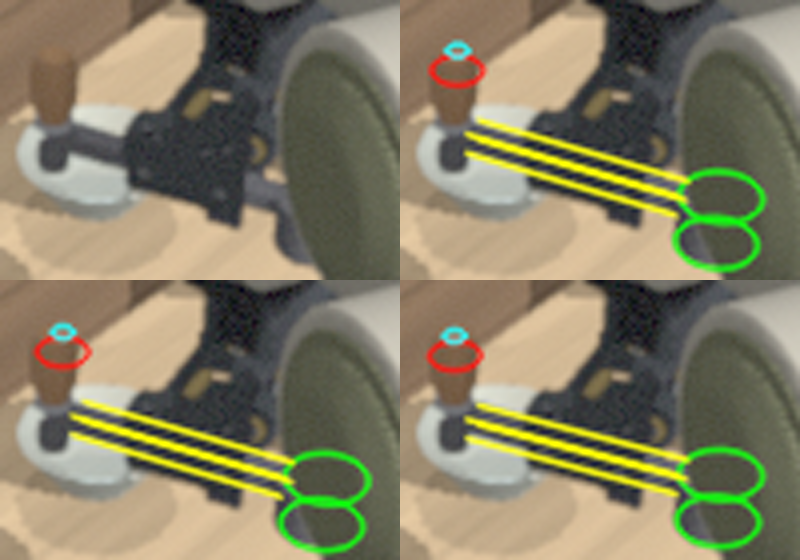

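The crank model at -2.5 mm and level fits the picture to about 1 px: knob, arm and the hub's left edge all match. The hub works out at (0.566, -0.188, 0.216), about 1 mm off the mill axis and 48 mm above the tip. The arm is still, so I'll hand in.

```bash
python3 -c "
from h import *
print(order.finish_job());st()"
```

```text
the job is handed in; nothing more can be done
None
the job is handed in; nothing more can be done
```

I turned the lock ring to its mark, then lifted the crank by its balance point. I handed the job in with the crank held level over the spindle, at about t = 18.5 s of the allowed 59 s. The hand-in reports no verdict.

**Ring:** I gripped the post and turned it about 67°. After release, the lever lay in line with the tongue in the top picture. In the last side check the post was still where I left it.

**Crank:**

| Check | Estimate | Limit |
|---|---|---|
| Hub centre to spindle axis | about 1 mm | 15 mm |
| Hub underside above spindle tip | about 48 mm | 12 to 80 mm |
| Grasp point from balance point | about 2–3 mm | 20 mm |
| Tilt | level within about 0.03 rad | 0.1 rad |

The arm was still at the last reading, with a steady load of about 7–8 N at the wrist. The jug and sugar bowl were found within a few pixels of where they started in both views, and the vase in the top view. The networks' scatter is about that size.

**Checks that disagreed:**
- **False detections:** In the top view the networks sometimes reported the hub, spindle, mark or post on the sugar bowl or the crank. I ignored those.
- **Hub position:** The side network put the hub 3 px (5–10 mm) from my computed position. The hub was mostly hidden by the arm, so I trusted the outline drawn over the picture, which fitted to about 1 px.
- **Wrist torque:** The wrist torque of about -0.2 N m would put the load up to 30 mm off the grasp point if it is measured about the tool tip. The pictures didn't support that, and I didn't resolve it.

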